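# Crank the specimen-jar clamp shut

### The job

Clamp the specimen jar: take the crank from its round rubber rest in the tray, feel it gently down onto the hidden hex in the well of the blue gearbox until it is fully home, and crank it clockwise (seen from above) until the jaw holds the jar against the stop with its orange sprung pad pushed about half-way in. The pad must never be pushed all the way in, and the hand must not push on the jar or the clamp itself. Then lift the crank off and stand it upright back on its rubber rest, leaving everything else where it is.

Things in the scene. Friction and masses are not known exactly. Their poses are not given: they have to be found in the camera images.
- crank_hub (a point): centre of the crank's black upright hub, a round stub (28 mm diameter, 46 mm tall) on the socket axis above the arm, 98 mm above the crank's foot. The crank stands upright on its foot: z up, x along the arm to the red grip. The arm is 26 mm wide, 12 mm thick, from 25 mm behind the axis to 90 mm ahead, its top 74 mm above the foot
- crank_knob (a point): centre of the crank's red grip, a spinning upright sleeve (24 mm diameter, 50 mm tall) 75 mm from the hub axis along the crank's x axis, 102 mm above the foot; it spins freely about its own upright axis, so a hand holding it need not turn as it goes round
- crank_foot (a point): the crank's foot: centre of the open lower end of its steel hex socket (about 36 mm across the outer flats, 41 mm over the corners; six-sided bore 25.6 mm across flats, 36 mm deep). The flats of the bore face along the crank's x axis and every 60 degrees from it
- crank: the whole crank, origin at crank_foot; about 0.44 kg, balanced nearly on the hub's axis
- drive (a point): centre of the floor of the round well (46 mm diameter, 45 mm deep, its mouth 100 mm above the table) in the top of the blue gearbox; z up, x towards jaw and jar. The hidden hex stands on this axis. Crank fully home: its foot is on this floor
- hex_top (a point): top of the black hex (24 mm across flats, 28 mm tall, this point) in the well, with a 5 mm coned tip above. The angle of its flats cannot be seen and differs each time. A misaligned crank stops with its foot here; turned to match (within about 6 degrees, repeating every 60) it drops the 28 mm home. This point does not turn with the hex
- clamp: the fixed clamp: steel bed 290 x 104 x 14 mm, blue gearbox 96 mm square at the robot's end, sliding jaw, blue stop at the far end; origin on the table under the well's axis, x towards the stop. Turning the hex clockwise seen from above drives the jaw 8 mm per radian towards the jar; the hex turns stiffly (0.2 N m) and stays where it is left
- stop_face (a point): middle of the stop's face, 206 mm along the clamp's x axis from the well's axis
- jar_mid (a point): centre of the specimen jar (64 mm diameter, 80 mm tall, white lid), standing on the clamp's bed between the pad and the stop; it may stand up to 10 mm short of the stop and is then pushed there by the jaw
- jar: the same jar, origin at the centre of its underside
- jaw (a joint): travel of the steel jaw towards the jar, in m. At 0 the orange pad's face is 92 mm from the well's axis; with the jar against the stop the pad touches it at 0.050. It starts between 0.006 and 0.026
- pad (a joint): how far the orange sprung pad is pushed back into the jaw, in m: 0 free, 0.012 all the way in; spring 1.2 N per mm, so half-way in (0.006) is a jaw travel of about 0.056
- rest (a point): centre of the top of the round black rubber rest (90 mm diameter), fixed in the steel tray (170 x 230 mm, rim 18 mm high), 7 mm above the table; the crank's foot stands on it at the start, within 12 mm of its centre
- tray: the fixed steel instrument tray, origin under its middle; the rest is 45 mm from the middle towards its -y
- forceps: bystander: steel forceps 130 mm long lying in the tray
- knife: bystander: knife with black handle lying on the pale green cutting board at the side
- pot_blue: bystander: white specimen pot with blue lid, 60 mm diameter, 75 mm tall, beyond the tray
- pot_green: bystander: white specimen pot with green lid, the same size, beyond the tray
- bucket: bystander: open white bucket 130 mm wide, 120 mm tall, at the left side
- wash_bottle: bystander: white wash bottle with red cap, 68 mm diameter, 170 mm tall, at the left side
Not all that is in view belongs to the job. Of the things that look like the crank, the largest one is meant.

How it is judged (in metres and radians):
On the way, in this order (a step that is already met when the one before it is completed fails the run):
1. the crank is fully home on the hidden hex, upright (horizontal distance between crank_foot and drive below 0.004 m and z of crank_foot in the frame of drive below 0.004 m and angle between crank_foot's own z axis and vertical below 0.07 rad), for 0.2 s.
2. with the crank still on the hex, the jaw has the jar against the stop, the pad pushed clearly in (all of step 1 and value of joint pad between 0.0025 and 0.01 m and value of joint pad above 0.003 m), for 0.2 s.
At the end, for the whole second after the job is handed in: The jar stands upright against the stop (within 4 mm), the sprung pad is pushed in 2.5 to 10 mm, and the crank stands upright and still on the rubber rest, its foot's centre within 35 mm of the rest's centre (value of joint pad between 0.0025 and 0.01 m and x of jar_mid in the frame of stop_face above -0.036 m and angle between jar_mid's own z axis and vertical below 0.1 rad and horizontal distance between crank_foot and rest below 0.035 m and z of crank_foot in the frame of rest below 0.004 m and angle between crank_foot's own z axis and vertical below 0.07 rad and linear speed of each of crank, jar below 0.02 m/s); the robot touches nothing.
It fails at once if the pad is pushed all the way in (over 11.5 mm): the jar is squeezed too hard (value of joint pad above 0.0115 m).
It fails at once if the crank is forced down on the clamp (over 40 N) while it is not home on the hex (z of crank_foot in the frame of drive above 0.015 m and contact force between crank and clamp above 40 N).
It fails at once if the robot itself pushes on the jar or on the clamp and its jaw (over 3 N) (contact force between any of the fingers, the arm and jar above 3 N or contact force between any of the fingers, the arm and clamp above 3 N).
It fails at once if a bystander is moved more than 25 mm (distance of any of forceps, knife, pot_blue, pot_green, bucket, wash_bottle from where it was at the start of the episode above 0.025 m).
It also fails if it takes over 72 s, if anything falls off the work surface, if the arm or the gripper's body presses on something with over 40 N, if the wrist force passes 120 N, or if a joint passes its speed limit or range.

### The arm

A 6-joint arm with a two-finger parallel gripper is mounted at the origin on the work surface. World frame = base frame: x ahead of the robot, y to its left, z up, the work surface at z = 0. Lengths are in mm, angles in degrees, forces in N, time in s.
With the tool pointing down it reaches from about 300 to 850 mm from the base axis. Payload 4.2 kg.
Tool frame: the origin (TCP) lies midway between the tips of the shut fingers; the grasp point (between the pads) lies 19 mm behind it; z points along the fingers, x is the direction in which the jaws open and shut, and the axes are right-handed (so a half turn about z gives the same grasp; the last joint's range is limited). The gripper opens to 91 mm and grips with 3 to 60 N. Pads are 32 mm wide; open, the fingers measure 118 mm over their backs; the gripper's body (76 mm by 178 mm) begins 60 mm behind the grasp point.
Start: joints at [-73.74, 18.312, 89.639, -0, 72.044, -1.146], TCP at [172.013, -548.684, 213.976] pointing down, gripper open.
Joint ranges: [-177.97, 177.97], [-48.28, 115.42], [12.27, 149.76], [-77.06, 257.06], [2.81, 150.46], [-146.56, 146.56]. Speed limits (degrees/s): [147.25, 147.25, 180, 180, 180, 180].

### API

Orientations are given as [roll, pitch, yaw] about the fixed x, y, z axes, in that order (R = Rz(yaw) Ry(pitch) Rx(roll)).
In Python, from workcell import env gives the robot as it stands. The module is installed in compiled form; this text tells all that it offers.
- The arm moves only by the tool drive_tool, never from a script. Its argument "series" is a list of rows, each a list of 3 entries, a list of its own where there are three numbers: the closure, from 0 (fully open) to 1 (shut), then the shift along the tool's x, y, z in mm, then the turn, a rotation vector about the tool's x, y, z in rad. In form: [[gripper, [dx, dy, dz], [rx, ry, rz]], ...]. A call has exactly 5 rows; each row is the pose to reach, as a shift and turn from the pose commanded when the call began, along the tool's axes at that moment; what a row does not reach only later rows make up. A row lasts 1/10 s, in which the tool goes at most 50 mm and 8.59 degrees, less where a joint would pass 70% of its speed; a pose out of reach is approached as far as the arm can. A call with a gripper value outside its range is refused whole. The fingers move at their own pace and stop on an object; "squeeze" is the grip in N (left out, the last holds). Time passes only in rows, so rows that repeat a pose let the fingers close, or fill a call up. It gives the time, the measured TCP pose, the force and the opening at its end, in the units of the state.
- env.state(): the state, without advancing time (a new reading comes with each control period).
- env.grab_frame(name): name is "scene" or "top" or "wrist"; returns a dict with "image" (420x560x3 uint8, red, green, blue), "K" (3x3 intrinsics, pixels), "origin" and "orientation" of the camera in the world. Camera axes: x right, y down, z forward; pixel columns grow to the right and rows downward; lengths in mm; the calibration is good to about 2 mm. The wrist camera is an equidistant fisheye: a pixel r from the principal point sees the ray r / f radians off the axis. A picture is of the moment at which its call begins. There is no depth.
- env.job_done(): hands the job in, once; it reports no verdict.
The state is a dict: "time_s": time; "qpos": joint angles; "qvel": joint speeds; "effort": joint torques, N m; "ee_pos": TCP position; "ee_rot": TCP orientation; "force": force on the tool from outside, world axes, zero at the start; "torque": the same for the moment, N m; "gripper_width": finger opening in mm.
Only numpy, scipy, OpenCV 4.12 (cv2) and the standard library are available. Lean on these libraries where they do the work, as an engineer would, in place of code of your own. Each camera call takes 0.05 s, during which the arm holds its last target.

## Working session

There is one attempt and no reset: what is moved stays moved. The work goes in short steps, Python scripts to look and compute and a tool call to move; the robot and the scene stay as the last step left them, time stands still between calls to the robot, and variables do not carry over. Pictures are saved under pics/ and viewed, and the job is handed in when it is done.

Besides the shell and the picture viewer there is one more tool, called as a command line: name --argument value ..., lists and objects as JSON in quotes. drive_tool: Moves the arm, as the interface text tells. Its arguments: {"type":"object","properties":{"series":{"type":"array","items":{"type":"array"}},"squeeze":{"type":"number"}},"required":["series"]}

```bash
mkdir -p pics; ls; python3 - <<'E'
from workcell import env
import cv2,pickle
s=env.state();print(s)
d={}
for n in ["scene","top","wrist"]:
    f=env.grab_frame(n);d[n]=f
    cv2.imwrite(f"pics/{n}0.png",f["image"][:,:,::-1]);print(n,f["K"],f["origin"],f["orientation"])
pickle.dump(d,open("f0.pkl","wb"))
E
```

```text
pics
{'time_s': 0.0, 'qpos': array([-7.37408794e+01,  1.83512482e+01,  8.97070755e+01,  1.23809918e-03,
        7.20434309e+01, -1.14627225e+00]), 'qvel': array([-0.08707046, -0.02722559, -0.05199056,  0.03144487, -0.01472161,
       -0.01978585]), 'effort': array([ 3.20726049e-04, -4.12461984e+01, -2.31976748e+01,  7.29474798e-02,
        4.56374965e-02, -1.41470891e-04]), 'ee_pos': array([ 171.86116034, -548.1810082 ,  213.11968442]), 'ee_rot': array([-1.79996788e+02,  1.01710689e-01, -7.25949871e+01]), 'force': array([-0.07088778, -0.04403454, -0.1217303 ]), 'torque': array([-0.05056468, -0.00308859,  0.02528219]), 'gripper_width': 91.01587033447866}
scene [[535.20063215   0.         276.90643862]
 [  0.         535.20063215 211.36944956]
 [  0.           0.           1.        ]] [1549.61600434   91.17449618 1218.46210091] [-137.71683643    0.52999946   95.11772706]
top [[434.69080891   0.         280.5701083 ]
 [  0.         434.69080891 210.24292709]
 [  0.           0.           1.        ]] [ 449.04113184    8.02737743 1589.69479081] [-175.37479255   -0.55271006  -88.88788529]
wrist [[325.1922621    0.         278.23743792]
 [  0.         325.1922621  213.14521226]
 [  0.           0.           1.        ]] [ 241.56431234 -526.37211928  383.80914682] [ 1.64912567e+02  4.11746699e-02 -7.25136235e+01]
```

View pics/scene0.png

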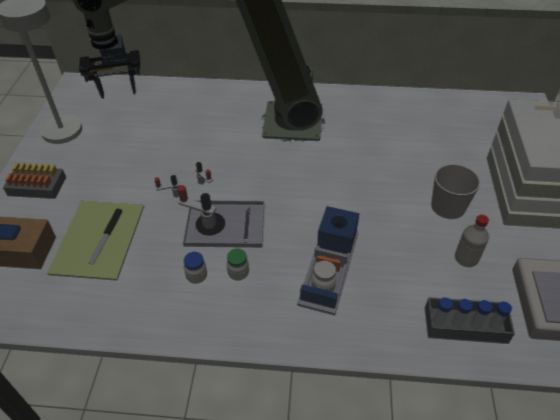

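View pics/top0.png

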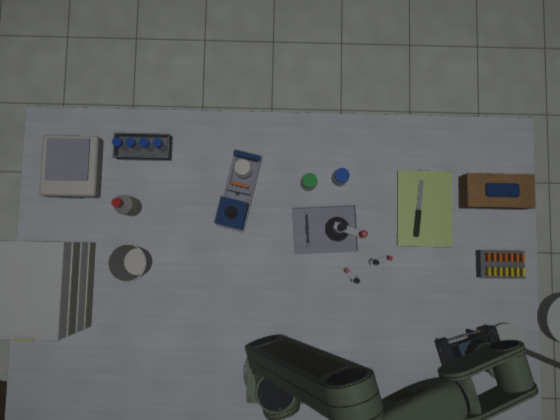

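View pics/wrist0.png

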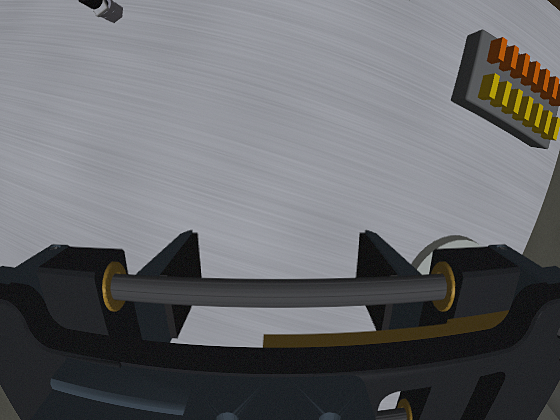

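Scene camera: crank lookalikes are the one on the rubber rest (hub 207,202), a small one at (174,182), and another small one at (200,168). In the top camera they are at (340,228), (374,261) and (352,276). I choose the largest, the one on the rest in the tray, and check it in a close crop.

```bash
python3 - <<'E'
import cv2,numpy as np
a=cv2.imread("pics/scene0.png")[150:290,140:280];b=cv2.imread("pics/top0.png")[140:290,205:405]
cv2.imwrite("pics/c1.png",cv2.resize(a,(600,600),interpolation=cv2.INTER_CUBIC))
cv2.imwrite("pics/c2.png",cv2.resize(b,(800,600),interpolation=cv2.INTER_CUBIC))
E
```

```text
(no output)
```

View pics/c1.png

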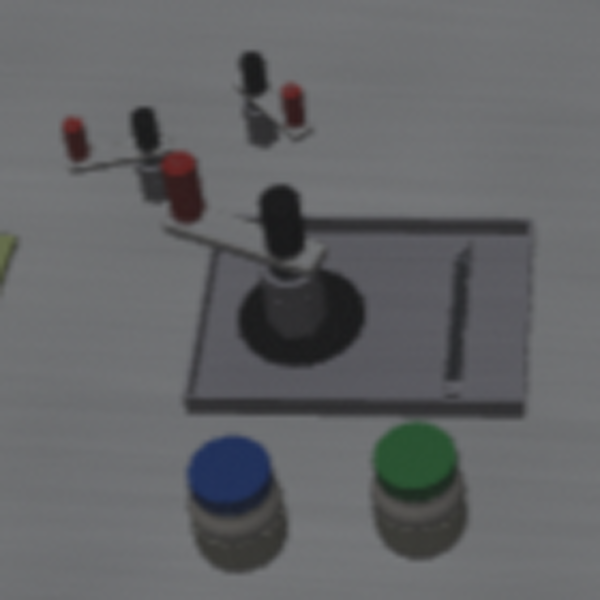

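View pics/c2.png

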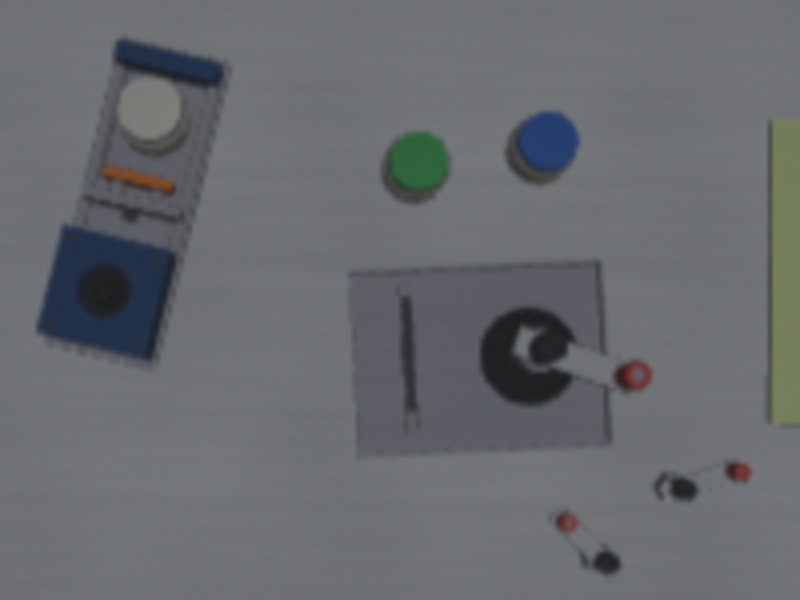

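The crop confirms it: the crank on the rubber rest is clearly the largest of the three. Its hub is at top pixel ~(342,227), its red grip ~(364,234), and the gearbox well ~(231,212). Next I measure.

```bash
cat > h.py <<'E'
import numpy as np,cv2,pickle
from scipy.spatial.transform import Rotation as R
def ray(f,px):
    K=f["K"];v=np.linalg.inv(K)@np.array([px[0],px[1],1.])
    return np.array(f["origin"]),R.from_euler('xyz',f["orientation"],degrees=True).as_matrix()@v
def onz(f,px,z):
    o,d=ray(f,px);return o+d*(z-o[2])/d[2]
def proj(f,p):
    c=R.from_euler('xyz',f["orientation"],degrees=True).as_matrix().T@(np.array(p,float)-f["origin"])
    q=f["K"]@c;return q[:2]/q[2]
def two(f,p,g,q):
    o,d=ray(f,p);o2,e=ray(g,q);d/=np.linalg.norm(d);e/=np.linalg.norm(e)
    t=np.linalg.lstsq(np.c_[d,-e],o2-o,rcond=None)[0];a=o+d*t[0];b=o2+e*t[1]
    return (a+b)/2,np.linalg.norm(a-b)
def blobs(m,amin=8):
    n,l,s,c=cv2.connectedComponentsWithStats(m.astype(np.uint8))
    return [(int(s[i,4]),c[i].round(1).tolist(),s[i,:4].tolist()) for i in range(1,n) if s[i,4]>=amin]
E
python3 - <<'E'
from h import *
d=pickle.load(open("f0.pkl","rb"))
for n,(x0,x1,y0,y1) in {"top":(205,405,140,290),"scene":(140,370,150,320)}.items():
    im=d[n]["image"];hsv=cv2.cvtColor(im,cv2.COLOR_RGB2HSV).astype(int);H,S,V=hsv[...,0],hsv[...,1],hsv[...,2]
    roi=np.zeros(H.shape,bool);roi[y0:y1,x0:x1]=1
    for nm,m in dict(red=((H<6)|(H>172))&(S>110)&(V>50),orange=(H>=6)&(H<16)&(S>120),blue=(H>100)&(H<125)&(S>130)&(V>40),dark=(V<45)&(S<160),white=(V>150)&(S<60)).items():
        print(n,nm,blobs(m&roi,12))
E
```

```text
top red [(22, [363.0, 233.5], [360, 231, 7, 6])]
top orange [(44, [239.3, 184.3], [231, 182, 17, 6])]
top blue [(72, [247.2, 154.9], [235, 151, 25, 9]), (156, [341.6, 174.8], [335, 168, 14, 14]), (439, [231.2, 212.4], [217, 198, 29, 29])]
top dark [(117, [230.6, 212.4], [225, 207, 12, 12]), (299, [335.8, 228.8], [326, 218, 22, 23]), (15, [375.2, 261.7], [373, 260, 5, 4]), (12, [356.2, 280.1], [354, 279, 5, 3])]
top white []
scene red [(13, [156.6, 179.4], [155, 178, 4, 4]), (41, [181.0, 188.8], [178, 186, 7, 8])]
scene orange [(102, [330.4, 260.6], [317, 256, 24, 15])]
scene blue [(18, [331.2, 227.3], [328, 223, 9, 9]), (221, [193.1, 259.5], [185, 252, 18, 16])]
scene dark [(36, [198.8, 167.1], [197, 163, 5, 9]), (40, [173.5, 180.0], [171, 176, 6, 9]), (129, [205.5, 201.5], [201, 194, 10, 16]), (330, [210.9, 225.2], [196, 213, 29, 22]), (145, [338.7, 221.6], [331, 216, 16, 12]), (505, [335.2, 242.0], [319, 231, 36, 22]), (305, [317.9, 298.6], [301, 291, 35, 17])]
scene white []
```

```bash
python3 - <<'E'
from h import *
d=pickle.load(open("f0.pkl","rb"));T=d["top"];S=d["scene"]
print("well",onz(T,(230.6,212.4),100), "scene",onz(S,(338.7,221.6),100))
print("hub top",onz(T,(342,227),128)); print("hub c two",two(T,(341.3,227.3),S,(205.7,202)))
print("knob top",onz(T,(363.9,233.7),134)); print("knob two",two(T,(363.5,233.6),S,(183.2,193.4)))
print("rest",onz(T,(337,229.5),7),onz(S,(210.5,224),7))
print("jar lid", onz(T,(205+150/4,140+108/4),94))
print("orange", onz(T,(239.3,184.3),60), "stop",onz(T,(247.2,154.9),90))
for n,p in (("tray",None),):
  for q in [(350,272),(600,262),(610,443),(358,457)]: print(onz(T,(205+q[0]/4,140+q[1]/4),18))
for q in [(63,228),(175,252),(155,360),(38,330)]: print("gb",onz(T,(205+q[0]/4,140+q[1]/4),100))
E
```

```text
well [558.92847249 167.38359746 100.        ] scene [561.76831122 164.33924641 100.        ]
hub top [ 515.11843352 -211.72891513  128.        ]
hub c two (array([ 515.67003238, -215.82811799,   97.7675564 ]), np.float64(3.8993719451475166))
knob top [ 493.84455206 -284.4933293   134.        ]
knob two (array([ 494.8781796 , -287.76107964,  106.35287709]), np.float64(1.8182484000114252))
rest [ 511.11367473 -211.74847861    7.        ] [ 520.38008593 -212.27890075    7.        ]
jar lid [718.46426773 131.23693682  94.        ]
orange [662.3495045 143.7273453  60.       ] stop [762.2878619  116.28937323  90.        ]
[585.51043844 -47.80541101  18.        ]
[ 599.23675669 -274.97801626   18.        ]
[ 435.52702651 -284.92273418   18.        ]
[418.5998246  -57.87778594  18.        ]
gb [611.38928663 202.77108964 100.        ]
gb [592.60678753 105.94598761 100.        ]
gb [499.43962675 120.6963913  100.        ]
gb [523.13496244 221.47003119 100.        ]
```

drive_tool --series '[[0, [-113, -223, -20], [0, 0, -0.74]], [0, [-113, -223, -20], [0, 0, -0.74]], [0, [-113, -223, -20], [0, 0, -0.74]], [0, [-113, -223, -20], [0, 0, -0.74]], [0, [-113, -223, -20], [0, 0, -0.74]]]'

```text
time_s: 0.65
ee_pos: [351.4, -373.1, 233.9]
ee_rot: [-180.0, 0.0, -29.9]
force: [0.7, -0.2, 0.8]
gripper_width: 91.2
```

drive_tool --series '[[0, [104, -176, 0], [0, 0, -0.74]], [0, [104, -176, 0], [0, 0, -0.74]], [0, [104, -176, 0], [0, 0, -0.74]], [0, [104, -176, 0], [0, 0, -0.74]], [0, [104, -176, 0], [0, 0, -0.74]]]'

```text
time_s: 1.15
ee_pos: [533.2, -271.6, 232.9]
ee_rot: [-179.9, -0.1, 12.8]
force: [-1.4, -0.0, -0.5]
gripper_width: 91.4
```

```bash
cat >> h.py <<'E'
def wray(f,px):
    K=f["K"];u=(px[0]-K[0,2])/K[0,0];v=(px[1]-K[1,2])/K[1,1];r=np.hypot(u,v)+1e-12
    d=np.array([np.sin(r)*u/r,np.sin(r)*v/r,np.cos(r)])
    return np.array(f["origin"]),R.from_euler('xyz',f["orientation"],degrees=True).as_matrix()@d
def wonz(f,px,z):
    o,d=wray(f,px);return o+d*(z-o[2])/d[2]
def snap(n,tag):
    from workcell import env
    f=env.grab_frame(n);cv2.imwrite(f"pics/{tag}.png",f["image"][:,:,::-1]);pickle.dump(f,open(f"{tag}.pkl","wb"));return f
E
python3 -c "
from h import *
snap('wrist','w1')
from workcell import env
s=env.state();print(s['ee_pos'],s['ee_rot'],s['qpos'])"
```

```text
[ 531.50933374 -272.62400366  232.86530938] [-1.79945402e+02  4.62291547e-03  1.29864398e+01] [-2.82788477e+01  1.97558760e+01  8.47346832e+01  3.92314475e-02
  7.55489288e+01 -4.12750887e+01]
```

View pics/w1.png

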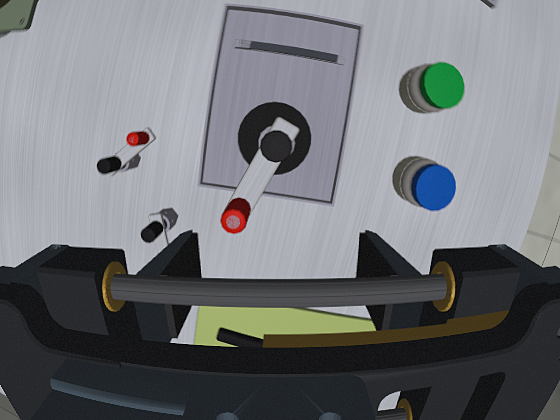

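The wrist view shows the crank clearly: hub top ~(276,145), red grip top ~(235,222), rubber rest disc ~(275,138).

```bash
python3 - <<'E'
from h import *
f=pickle.load(open("w1.pkl","rb"));im=f["image"];hsv=cv2.cvtColor(im,cv2.COLOR_RGB2HSV).astype(int);H,S,V=hsv[...,0],hsv[...,1],hsv[...,2]
roi=np.zeros(H.shape,bool);roi[100:245,215:315]=1
print(blobs(((H<6)|(H>172))&(S>120)&(V>120)&roi))
c=cv2.resize(im[90:245,200:330],None,fx=4.5,fy=3.8,interpolation=cv2.INTER_CUBIC)
cv2.imwrite("pics/w1c.png",np.clip(c[:,:,::-1].astype(float)*1.6,0,255).astype(np.uint8))
print("hub",wonz(f,(276,145.5),128)); print("knob",wonz(f,(235,220),134));print("rest",wonz(f,(274.5,138.5),7))
E
```

```text
[(334, [233.1, 220.6], [221, 209, 25, 25])]
hub [ 518.32455834 -215.30263914  128.        ]
knob [ 497.76227781 -285.23127412  134.        ]
rest [ 515.47066165 -213.94896743    7.        ]
```

View pics/w1c.png

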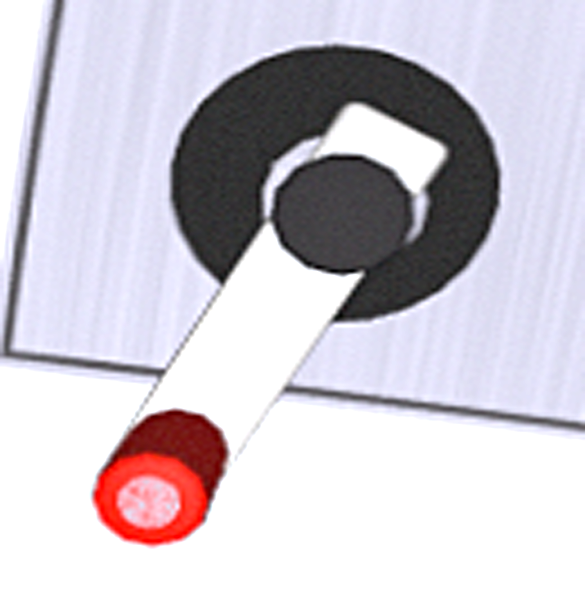

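drive_tool --series '[[0, [0, -60, 70], [0, 0, -0.74]], [0, [0, -60, 70], [0, 0, -0.74]], [0, [0, -60, 70], [0, 0, -0.74]], [0, [0, -60, 70], [0, 0, -0.74]], [0, [0, -60, 70], [0, 0, -0.74]]]'

```text
time_s: 1.7
ee_pos: [515.2, -216.3, 163.5]
ee_rot: [-179.9, 0.0, 54.8]
force: [0.3, -0.1, 0.3]
gripper_width: 91.6
```

drive_tool --series '[[0, [0, 0, 0], [0, 0, -0.74]], [0, [0, 0, 0], [0, 0, -0.74]], [0, [0, 0, 0], [0, 0, -0.74]], [0, [0, 0, 0], [0, 0, -0.74]], [0, [0, 0, 0], [0, 0, -0.74]]]'

```text
time_s: 2.2
ee_pos: [515.3, -216.7, 163.8]
ee_rot: [-180.0, -0.0, 97.1]
force: [0.6, -1.1, 0.4]
gripper_width: 90.9
```

drive_tool --series '[[0, [0, 0, 0], [0, 0, -0.25]], [0, [0, 0, 0], [0, 0, -0.25]], [0, [0, 0, 0], [0, 0, -0.25]], [0, [0, 0, 0], [0, 0, -0.25]], [0, [0, 0, 0], [0, 0, -0.25]]]'

```text
time_s: 2.7
ee_pos: [515.9, -216.5, 163.9]
ee_rot: [-180.0, -0.0, 111.2]
force: [0.6, 0.2, -1.0]
gripper_width: 91.2
```

```bash
python3 -c "
from h import *
snap('wrist','w2')
from workcell import env
s=env.state();print(s['ee_pos'],s['ee_rot'],s['qpos'])"
```

```text
[ 515.94112856 -216.36485511  163.84809923] [-1.79990096e+02 -1.41853535e-03  1.11215338e+02] [-2.39253980e+01  1.90124829e+01  9.61803594e+01 -6.65199127e-03
  6.48151492e+01 -1.35137905e+02]
```

View pics/w2.png

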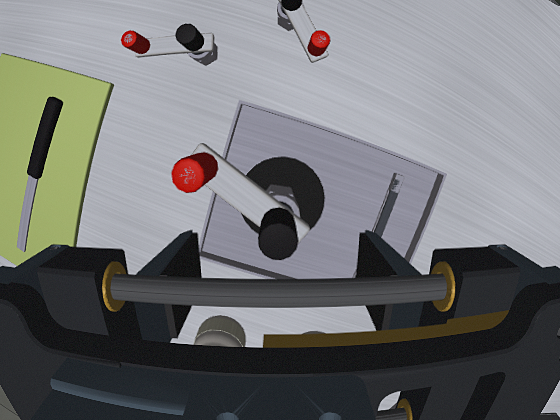

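Hub top at (278,241), centred between the fingers; grip at (188,174), clear of them.

```bash
python3 - <<'E'
from h import *
f=pickle.load(open("w2.pkl","rb"))
for nm,p,z in (("hub",(278,241),128),("knob",(187.5,174),134),("rest",(285,193),7)):print(nm,wonz(f,p,z))
E
```

```text
hub [ 517.30361774 -215.79166225  128.        ]
knob [ 494.52223688 -286.55215063  134.        ]
rest [ 506.90879088 -212.31504706    7.        ]
```

drive_tool --series '[[0, [0.3, 1.8, 25], [0, 0, 0]], [0, [0.3, 1.8, 50], [0, 0, 0]], [0, [0.3, 1.8, 65], [0, 0, 0]], [0, [0.3, 1.8, 74], [0, 0, 0]], [0, [0.3, 1.8, 74], [0, 0, 0]]]'

```text
time_s: 3.25
ee_pos: [517.1, -215.0, 88.8]
ee_rot: [-179.9, -0.1, 111.3]
force: [-0.2, -0.3, 0.6]
gripper_width: 90.9
```

drive_tool --series '[[1, [0, 0, 0], [0, 0, 0]], [1, [0, 0, 0], [0, 0, 0]], [1, [0, 0, 0], [0, 0, 0]], [1, [0, 0, 0], [0, 0, 0]], [1, [0, 0, 0], [0, 0, 0]]]' --squeeze 50

```text
time_s: 3.75
ee_pos: [517.8, -215.4, 90.3]
ee_rot: [180.0, 0.0, 111.3]
force: [-0.3, 0.0, 0.6]
gripper_width: 53.9
```

drive_tool --series '[[1, [0, 0, 0], [0, 0, 0]], [1, [0, 0, 0], [0, 0, 0]], [1, [0, 0, 0], [0, 0, 0]], [1, [0, 0, 0], [0, 0, 0]], [1, [0, 0, 0], [0, 0, 0]]]'

```text
time_s: 4.25
ee_pos: [517.8, -215.4, 89.9]
ee_rot: [180.0, 0.0, 111.3]
force: [0.8, -1.1, 0.4]
gripper_width: 27.1
```

drive_tool --series '[[1, [0, 0, -10], [0, 0, 0]], [1, [0, 0, -40], [0, 0, 0]], [1, [0, 0, -80], [0, 0, 0]], [1, [0, 0, -120], [0, 0, 0]], [1, [0, 0, -140], [0, 0, 0]]]'

```text
time_s: 4.75
ee_pos: [518.6, -215.6, 233.7]
ee_rot: [179.8, 0.2, 111.3]
force: [1.4, 0.1, -4.2]
gripper_width: 27.2
```

```bash
python3 -c "
from h import *
snap('wrist','w3')
snap('scene','s3')
from workcell import env
s=env.state();print(s['ee_pos'],s['ee_rot'],s['qpos'],s['force'],s['torque'],s['gripper_width'])"
```

```text
[ 519.15270935 -215.85169705  233.38731008] [179.71757065   0.27761336 111.32612895] [-2.37507725e+01  1.62852875e+01  8.97364656e+01  4.10672072e-03
  7.35822426e+01 -1.35078733e+02] [ 0.97643314 -0.62527211 -3.98163318] [ 0.13281504 -0.15229382  0.08089857] 27.03772576538933
```

View pics/w3.png

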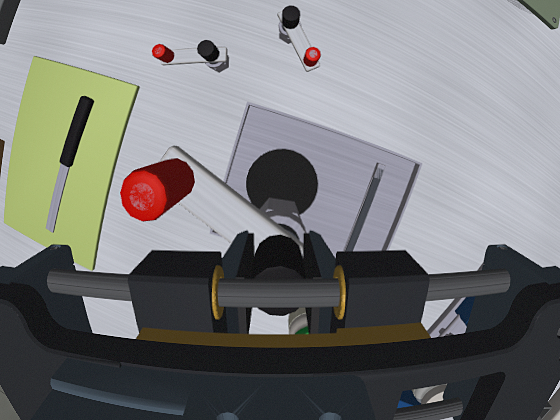

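View pics/s3.png

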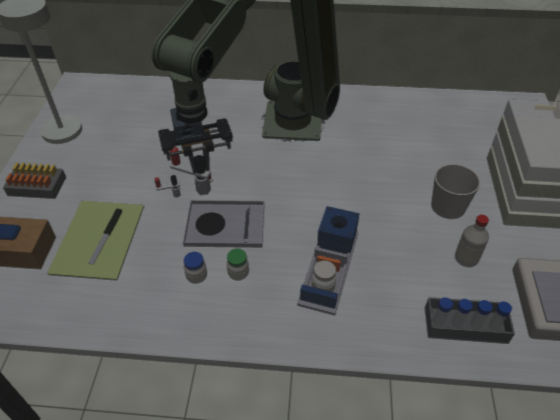

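drive_tool --series '[[1, [20, 12, 0], [0, 0, -0.04]], [1, [50, 31, 0], [0, 0, -0.1]], [1, [85, 53, 0], [0, 0, -0.18]], [1, [120, 75, 0], [0, 0, -0.26]], [1, [155, 97, 0], [0, 0, -0.34]]]'

```text
time_s: 5.35
ee_pos: [550.4, -34.0, 227.6]
ee_rot: [-179.8, -0.2, 131.0]
force: [0.7, -0.7, -4.6]
gripper_width: 27.5
```

drive_tool --series '[[1, [28, 35, 0], [0, 0, -0.06]], [1, [56, 70, 0], [0, 0, -0.13]], [1, [84, 106, 0], [0, 0, -0.2]], [1, [112, 141, 0], [0, 0, -0.26]], [1, [134, 168, 0], [0, 0, -0.33]]]'

```text
time_s: 5.85
ee_pos: [590.1, 178.1, 227.2]
ee_rot: [-179.8, -0.2, 149.9]
force: [0.6, -0.9, -4.4]
gripper_width: 27.1
```

drive_tool --series '[[1, [15, 20, 0], [0, 0, 0]], [1, [26, 35, 0], [0, 0, 0]], [1, [26, 45, 0], [0, 0, 0]], [1, [26, 45, 0], [0, 0, 0]], [1, [26, 45, 0], [0, 0, 0]]]'

```text
time_s: 6.35
ee_pos: [591.6, 226.4, 229.4]
ee_rot: [-179.9, 0.0, 149.7]
force: [0.2, 1.1, -4.4]
gripper_width: 27.1
```

```bash
python3 -c "
from h import *
snap('wrist','w4')
from workcell import env
s=env.state();print(s['ee_pos'],s['ee_rot'],s['qpos'],s['force'],s['torque'],s['gripper_width'])"
```

```text
[591.63016103 226.14416657 229.63053941] [-1.79929906e+02  4.35114848e-03  1.49639943e+02] [ 1.99039782e+01  2.31976929e+01  7.98885150e+01 -4.94273386e-02
  7.69649176e+01 -1.29724792e+02] [-0.28661309  0.2486083  -3.96957189] [ 0.13611204 -0.02250482  0.02603034] 27.279077537397963
```

View pics/w4.png

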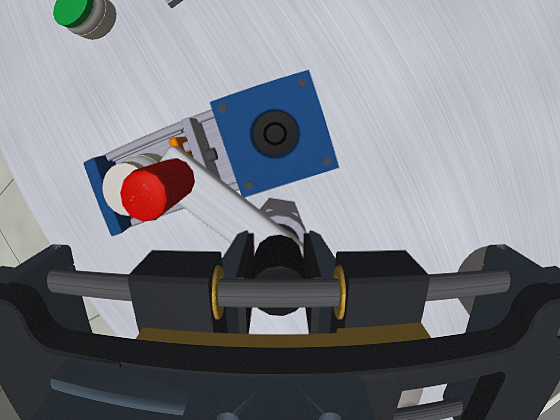

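The wrist view shows the gearbox top, with well mouth ~(274,134), the orange pad ~(180,145), and the jar's white lid at ~(115,190).

```bash
python3 - <<'E'
from h import *
f=pickle.load(open("w4.pkl","rb"));im=f["image"];hsv=cv2.cvtColor(im,cv2.COLOR_RGB2HSV).astype(int);H,S,V=hsv[...,0],hsv[...,1],hsv[...,2]
roi=np.zeros(H.shape,bool);roi[60:200,200:345]=1
m=(H>100)&(H<125)&(S>130)&roi
n,l,s,c=cv2.connectedComponentsWithStats(m.astype(np.uint8));k=1+s[1:,4].argmax()
m=(l==k).astype(np.uint8)
cs,hi=cv2.findContours(m,cv2.RETR_CCOMP,cv2.CHAIN_APPROX_NONE)
for i,q in enumerate(cs):
    A=cv2.contourArea(q)
    if A<400: continue
    if hi[0,i,3]>=0: e=cv2.fitEllipse(q);print("hole",A,e); print(wonz(f,e[0],100)); print(np.ptp([wonz(f,p[0],100)[:2] for p in q],axis=0), np.mean([wonz(f,p,100) for p in cv2.boxPoints(cv2.minAreaRect(q))],axis=0))
    else:
        b=cv2.boxPoints(cv2.minAreaRect(q)); print(A,b); w=np.array([wonz(f,p,100) for p in b]);print(w.round(1),w.mean(0)); print(np.linalg.norm(np.diff(w,axis=0),axis=1)); d=w-np.roll(w,1,0);print(np.degrees(np.arctan2(d[:,1],d[:,0])))
cv2.imwrite("pics/w4c.png",np.clip(cv2.resize(im[60:240,70:350],None,fx=2.8,fy=2.8,interpolation=cv2.INTER_CUBIC)[:,:,::-1]*1.5,0,255).astype(np.uint8))
E
```

```text
10274.5 [[208.99254 100.54783]
 [308.3021   68.94935]
 [339.37524 166.60788]
 [240.0657  198.20636]]
[[596.  107.7 100. ]
 [502.8 129.  100. ]
 [522.7 222.5 100. ]
 [618.8 201.7 100. ]] [560.09695147 165.25324223 100.        ]
[95.54067084 95.56352843 98.31325557]
[-103.67255385  167.11756871   77.97612363  -12.20558171]
hole 1579.0 ((274.92169189453125, 132.7411651611328), (44.533634185791016, 45.22545623779297), 80.81067657470703)
[559.26562175 165.43761814 100.        ]
[41.98894077 41.75931973] [559.05812102 165.18744472 100.        ]
```

View pics/w4c.png

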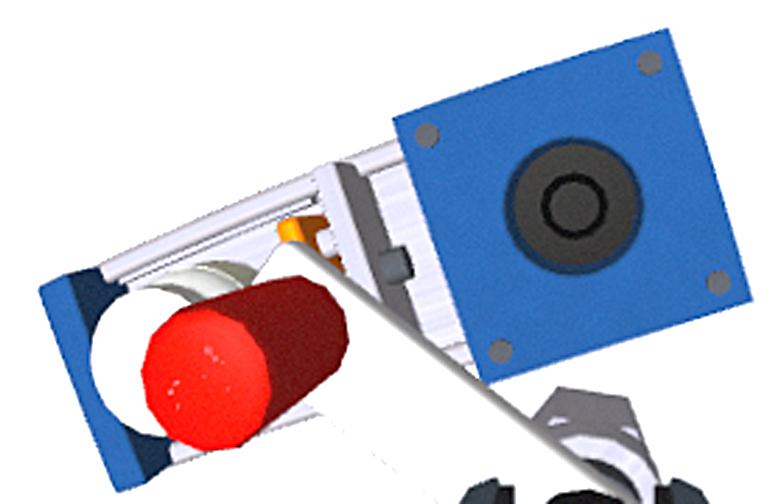

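drive_tool --series '[[1, [-1, -25, 0], [0, 0, 0]], [1, [-2, -50, 0], [0, 0, 0]], [1, [-2.9, -68.5, 10], [0, 0, 0]], [1, [-2.9, -68.5, 25], [0, 0, 0]], [1, [-2.9, -68.5, 38], [0, 0, 0]]]'

```text
time_s: 6.9
ee_pos: [559.3, 165.2, 191.8]
ee_rot: [180.0, 0.0, 149.6]
force: [-0.7, -0.8, -4.6]
gripper_width: 27.3
```

```bash
python3 -c "
from h import *
snap('wrist','w5');snap('scene','s5');snap('top','t5')
from workcell import env
s=env.state();print(s['ee_pos'],s['ee_rot'],s['qpos'],s['force'],s['torque'],s['gripper_width'])
im=cv2.imread('pics/s5.png')[170:310,270:400];cv2.imwrite('pics/s5c.png',cv2.resize(im,None,fx=4.2,fy=4.2,interpolation=cv2.INTER_CUBIC))"
```

```text
[559.08797896 166.32619401 191.01532813] [-1.79903317e+02 -8.01886358e-02  1.49674067e+02] [ 1.54435788e+01  1.99815755e+01  9.05421415e+01 -1.06506220e-02
  6.96014960e+01 -1.34226833e+02] [-0.19008347 -0.57881513 -4.25151256] [ 0.19824559 -0.04137617 -0.00742372] 27.528488826825956
```

View pics/w5.png

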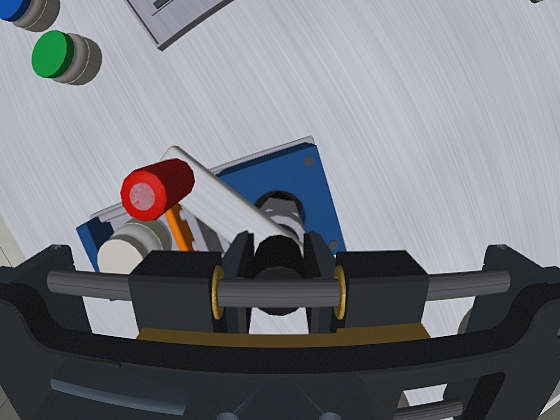

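View pics/s5c.png

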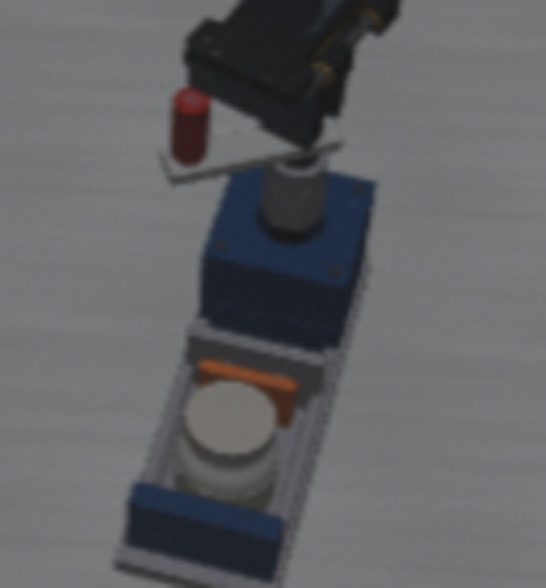

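The socket stands right over the well. Now I feel my way down.

drive_tool --series '[[1, [0, 0, 3], [0, 0, 0]], [1, [0, 0, 6], [0, 0, 0]], [1, [0, 0, 9], [0, 0, 0]], [1, [0, 0, 11], [0, 0, 0]], [1, [0, 0, 13], [0, 0, 0]]]'

```text
time_s: 7.55
ee_pos: [559.5, 167.1, 178.7]
ee_rot: [-180.0, 0.0, 149.7]
force: [0.7, -0.1, -4.1]
gripper_width: 27.1
```

drive_tool --series '[[1, [0, 0, 2], [0, 0, 0]], [1, [0, 0, 3], [0, 0, 0]], [1, [0, 0, 4], [0, 0, 0]], [1, [0, 0, 5], [0, 0, 0]], [1, [0, 0, 6], [0, 0, 0]]]'

```text
time_s: 8.05
ee_pos: [559.6, 166.9, 172.8]
ee_rot: [180.0, 0.0, 149.7]
force: [0.0, 0.5, -4.2]
gripper_width: 27.3
```

drive_tool --series '[[1, [-0.6, -1, 1], [0, 0, 0]], [1, [-0.6, -1, 2], [0, 0, 0]], [1, [-0.6, -1, 3], [0, 0, 0]], [1, [-0.6, -1, 4], [0, 0, 0]], [1, [-0.6, -1, 5], [0, 0, 0]]]'

```text
time_s: 8.55
ee_pos: [559.5, 165.8, 167.8]
ee_rot: [-180.0, 0.0, 149.7]
force: [0.4, -0.1, -3.9]
gripper_width: 26.9
```

drive_tool --series '[[1, [0, 0, 0.5], [0, 0, 0]], [1, [0, 0, 1], [0, 0, 0]], [1, [0, 0, 1.5], [0, 0, 0]], [1, [0, 0, 2], [0, 0, 0]], [1, [0, 0, 2], [0, 0, 0]]]'

```text
time_s: 9.05
ee_pos: [559.6, 165.8, 165.9]
ee_rot: [180.0, 0.0, 149.7]
force: [-0.6, 0.5, -4.4]
gripper_width: 27.0
```

drive_tool --series '[[1, [0, 0, 0.4], [0, 0, 0]], [1, [0, 0, 0.8], [0, 0, 0]], [1, [0, 0, 1.2], [0, 0, 0]], [1, [0, 0, 1.5], [0, 0, 0]], [1, [0, 0, 1.5], [0, 0, 0]]]'

```text
time_s: 9.55
ee_pos: [559.8, 165.9, 165.3]
ee_rot: [179.9, 0.0, 149.7]
force: [-1.2, 0.5, 3.6]
gripper_width: 27.5
```

drive_tool --series '[[1, [0, 0, 0.3], [0, 0, 0.04]], [1, [0, 0, 0.3], [0, 0, 0.08]], [1, [0, 0, 0.3], [0, 0, 0.12]], [1, [0, 0, 0.3], [0, 0, 0.16]], [1, [0, 0, 0.3], [0, 0, 0.2]]]'

```text
time_s: 10.05
ee_pos: [560.1, 165.4, 164.8]
ee_rot: [180.0, 0.1, 138.2]
force: [-1.5, -1.1, -3.1]
gripper_width: 27.4
```

drive_tool --series '[[1, [0, 0, 0], [0, 0, 0.04]], [1, [0, 0, 0], [0, 0, 0.08]], [1, [0, 0, 0], [0, 0, 0.12]], [1, [0, 0, 0], [0, 0, 0.16]], [1, [0, 0, 0], [0, 0, 0.2]]]'

```text
time_s: 10.55
ee_pos: [559.2, 165.5, 162.9]
ee_rot: [-179.9, -0.0, 126.7]
force: [0.2, -0.5, -4.3]
gripper_width: 27.2
```

drive_tool --series '[[1, [0, 0, 0.5], [0, 0, 0]], [1, [0, 0, 1], [0, 0, 0]], [1, [0, 0, 1.5], [0, 0, 0]], [1, [0, 0, 2], [0, 0, 0]], [1, [0, 0, 2.5], [0, 0, 0]]]'

```text
time_s: 11.05
ee_pos: [559.5, 165.7, 161.4]
ee_rot: [-180.0, 0.0, 126.8]
force: [-0.7, -0.9, -4.9]
gripper_width: 27.2
```

drive_tool --series '[[1, [0, 0, 2], [0, 0, 0]], [1, [0, 0, 4], [0, 0, 0]], [1, [0, 0, 6], [0, 0, 0]], [1, [0, 0, 8], [0, 0, 0]], [1, [0, 0, 10], [0, 0, 0]]]'

```text
time_s: 11.55
ee_pos: [559.5, 165.7, 151.3]
ee_rot: [-180.0, 0.0, 126.8]
force: [-0.9, 0.6, -4.3]
gripper_width: 27.5
```

drive_tool --series '[[1, [0, 0, 2], [0, 0, 0]], [1, [0, 0, 4], [0, 0, 0]], [1, [0, 0, 6], [0, 0, 0]], [1, [0, 0, 8], [0, 0, 0]], [1, [0, 0, 9.5], [0, 0, 0]]]'

```text
time_s: 12.05
ee_pos: [559.5, 165.7, 141.8]
ee_rot: [-180.0, -0.0, 126.8]
force: [0.0, -0.7, -3.9]
gripper_width: 27.1
```

drive_tool --series '[[1, [0, 0, 1], [0, 0, 0]], [1, [0, 0, 2], [0, 0, 0]], [1, [0, 0, 2.5], [0, 0, 0]], [1, [0, 0, 3], [0, 0, 0]], [1, [0, 0, 3.3], [0, 0, 0]]]'

```text
time_s: 12.55
ee_pos: [559.6, 165.8, 138.8]
ee_rot: [180.0, 0.0, 126.8]
force: [0.3, -0.6, -4.6]
gripper_width: 27.1
```

drive_tool --series '[[1, [0, 0, 0.5], [0, 0, 0]], [1, [0, 0, 1], [0, 0, 0]], [1, [0, 0, 1.5], [0, 0, 0]], [1, [0, 0, 1.5], [0, 0, 0]], [1, [0, 0, 1.5], [0, 0, 0]]]'

```text
time_s: 13.05
ee_pos: [559.7, 165.8, 137.9]
ee_rot: [180.0, 0.0, 126.8]
force: [-0.0, -0.9, 0.5]
gripper_width: 27.2
```

Home: the floor contact came at TCP z 138, as expected. I now look at the jaw.

```bash
cat > look.py <<'E'
import sys
from h import *
t=sys.argv[1]
snap('wrist','w'+t);f=snap('scene','s'+t)
from workcell import env
s=env.state();print(s['ee_pos'],s['ee_rot'],s['qpos'].round(1),s['force'].round(1),s['torque'].round(2),s['gripper_width'])
im=cv2.imread(f'pics/s{t}.png')[215:315,285:375];a=cv2.resize(im,None,fx=5,fy=5,interpolation=cv2.INTER_CUBIC)
cv2.imwrite(f'pics/s{t}c.png',np.clip(a*1.6,0,255).astype(np.uint8))
E
python3 look.py 6
```

```text
[559.73445925 165.82054653 137.8625133 ] [1.79953943e+02 2.02178521e-02 1.26794537e+02] [  15.4   22.3   95.1   -0.    62.6 -111.4] [-1.6 -0.1  2.6] [0.17 0.27 0.04] 27.22616514849823
```

View pics/w6.png

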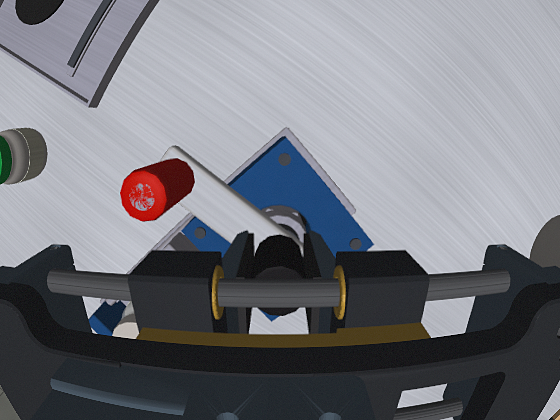

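View pics/s6c.png

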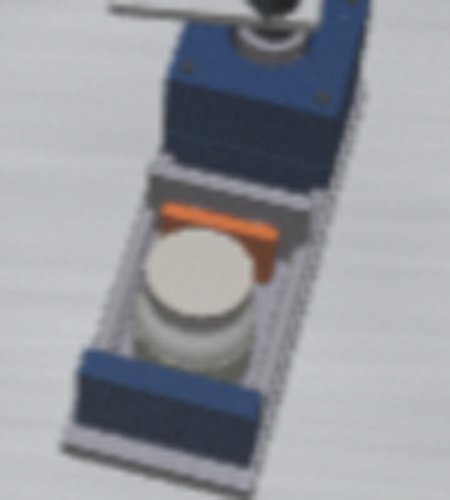

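drive_tool --series '[[1, [0, 0, 0], [0, 0, 0.12]], [1, [0, 0, 0], [0, 0, 0.24]], [1, [0, 0, 0], [0, 0, 0.36]], [1, [0, 0, 0], [0, 0, 0.48]], [1, [0, 0, 0], [0, 0, 0.6]]]' --squeeze 60

```text
time_s: 13.65
ee_pos: [559.4, 166.0, 137.8]
ee_rot: [180.0, -0.0, 92.2]
force: [-1.5, 0.5, 2.2]
gripper_width: 27.1
```

drive_tool --series '[[1, [0, 0, 0], [0, 0, 0.12]], [1, [0, 0, 0], [0, 0, 0.24]], [1, [0, 0, 0], [0, 0, 0.36]], [1, [0, 0, 0], [0, 0, 0.48]], [1, [0, 0, 0], [0, 0, 0.6]]]'

```text
time_s: 14.15
ee_pos: [559.7, 166.4, 137.8]
ee_rot: [180.0, -0.1, 57.8]
force: [-0.8, 1.1, 1.3]
gripper_width: 27.0
```

```bash
python3 look.py 7
```

```text
[559.67947066 166.33631208 137.83703023] [ 1.79995568e+02 -7.88807754e-02  5.80416598e+01] [ 15.4  22.3  95.1   0.1  62.5 -42.7] [-2.4  0.6  3.8] [ 0.42  0.19 -0.02] 27.059761917055862
```

View pics/w7.png

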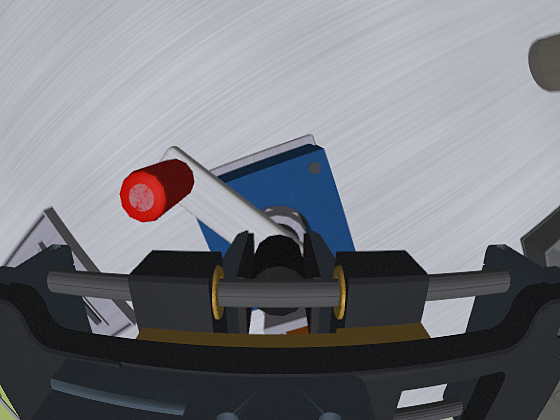

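View pics/s7c.png

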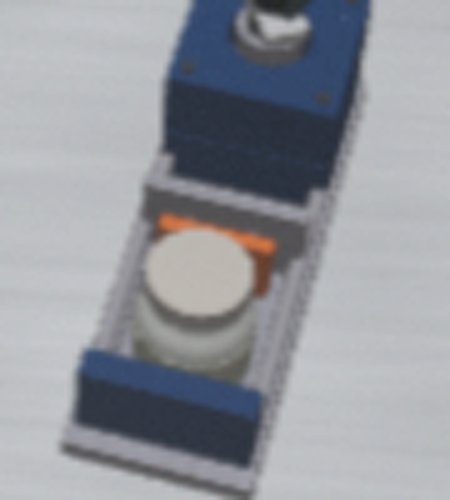

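```bash
python3 - <<'E'
from h import *
d=pickle.load(open("f0.pkl","rb"));T=d["top"];S=d["scene"]
im=S["image"][215:315,285:375];a=np.clip(cv2.resize(im,None,fx=6,fy=6,interpolation=cv2.INTER_CUBIC)[:,:,::-1]*1.6,0,255)
im=T["image"][140:205,215:270];b=np.clip(cv2.resize(im,(508,600),interpolation=cv2.INTER_CUBIC)[:,:,::-1]*1.6,0,255)
cv2.imwrite("pics/a.png",a[:, :].astype(np.uint8));cv2.imwrite("pics/b.png",b.astype(np.uint8))
p,e=two(T,(239.3,184.3),S,(329.3,259.2));print(p,e)
O=np.array([559.5,165.6]);th=np.radians(-12.7);u=np.array([np.cos(th),np.sin(th)])
print((p[:2]-O)@u)
E
```

```text
[662.58153435 143.60525198  58.40538377] 0.5256649435978068
105.39505946952967
```

View pics/a.png

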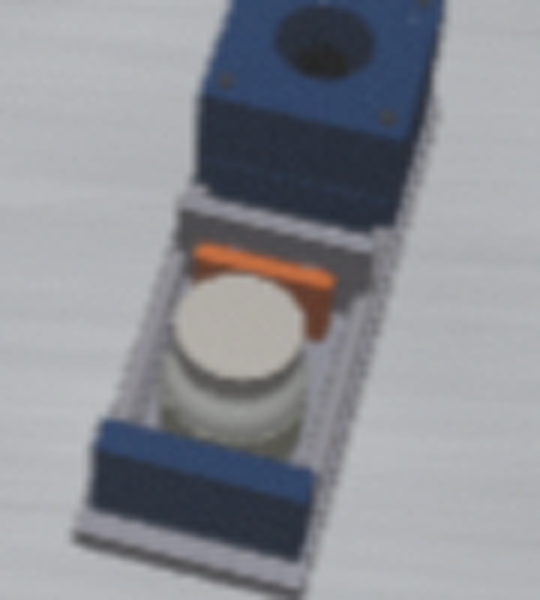

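View pics/b.png

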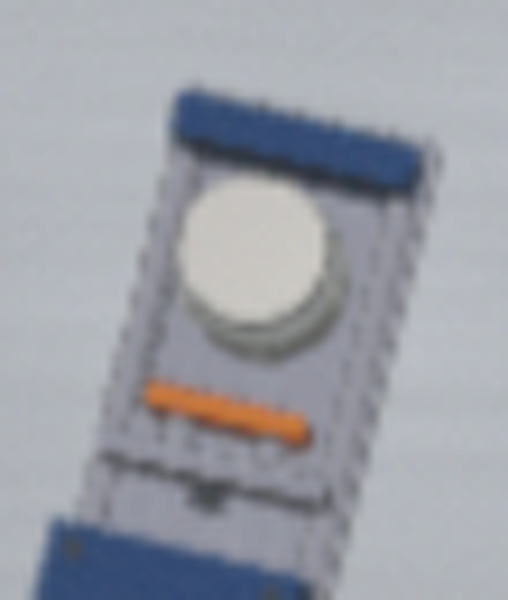

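drive_tool --series '[[1, [0, 0, 0], [0, 0, 0.12]], [1, [0, 0, 0], [0, 0, 0.24]], [1, [0, 0, 0], [0, 0, 0.36]], [1, [0, 0, 0], [0, 0, 0.48]], [1, [0, 0, 0], [0, 0, 0.6]]]'

```text
time_s: 14.75
ee_pos: [560.1, 166.5, 137.9]
ee_rot: [-180.0, -0.1, 23.6]
force: [-0.9, 2.0, 1.3]
gripper_width: 27.1
```

drive_tool --series '[[1, [0, 0, 0], [0, 0, 0.12]], [1, [0, 0, 0], [0, 0, 0.24]], [1, [0, 0, 0], [0, 0, 0.36]], [1, [0, 0, 0], [0, 0, 0.48]], [1, [0, 0, 0], [0, 0, 0.6]]]'

```text
time_s: 15.25
ee_pos: [560.5, 166.6, 137.8]
ee_rot: [-179.9, -0.1, -10.8]
force: [0.8, 2.4, 0.5]
gripper_width: 27.0
```

drive_tool --series '[[1, [0, 0, 0], [0, 0, 0.12]], [1, [0, 0, 0], [0, 0, 0.24]], [1, [0, 0, 0], [0, 0, 0.36]], [1, [0, 0, 0], [0, 0, 0.48]], [1, [0, 0, 0], [0, 0, 0.6]]]'

```text
time_s: 15.75
ee_pos: [560.9, 166.3, 137.8]
ee_rot: [-179.8, -0.1, -45.2]
force: [0.5, 1.7, 1.6]
gripper_width: 27.1
```

```bash
python3 look.py 8
```

```text
[560.8280391  166.24544999 137.86694672] [-1.79829680e+02 -9.65799842e-02 -4.49520199e+01] [15.4 22.3 95.   0.  62.4 60.3] [1.5 2.4 0.7] [ 0.21 -0.32 -0.13] 26.874812659836344
```

View pics/w8.png

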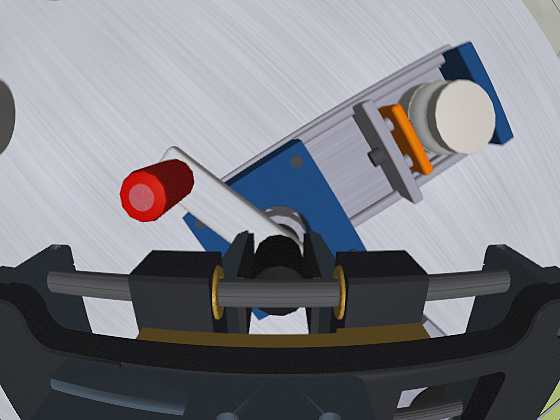

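View pics/s8c.png

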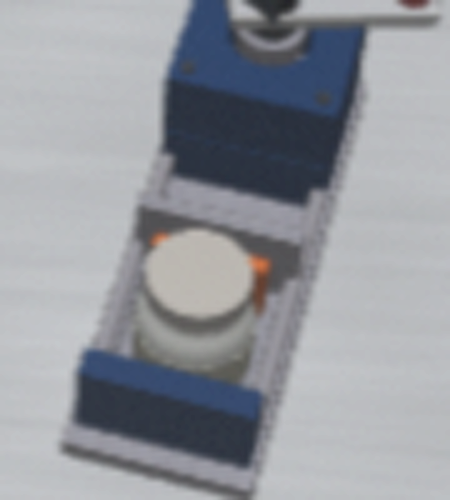

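Wrist view: the jaw plate (~390,150), orange pad (~412,140), jar lid (~465,117) and stop (~485,90) are all visible. The pad is very near the jar.

```bash
cat > padm.py <<'E'
import sys
from h import *
f=pickle.load(open(sys.argv[1]+".pkl","rb"));im=f["image"]
O=np.array([559.5,165.6]);th=np.radians(-12.7);u=np.array([np.cos(th),np.sin(th)]);v=np.array([-u[1],u[0]])
hsv=cv2.cvtColor(im,cv2.COLOR_RGB2HSV).astype(int);H,S,V=hsv[...,0],hsv[...,1],hsv[...,2]
m=(H>=6)&(H<20)&(S>150)&(V>225);m[245:]=0
ys,xs=np.nonzero(m)
w=np.array([wonz(f,p,58)[:2]-O for p in zip(xs,ys)]);a=w@u;b=w@v
print("orange top a pct",np.percentile(a,[2,10,50,90,98]).round(1),"b",np.percentile(b,[2,98]).round(1),len(a))
for lo in np.arange(-24,24,8):
    k=(b>=lo)&(b<lo+8)
    if k.sum()>5: print(lo,a[k].min().round(1),a[k].max().round(1))
E
python3 padm.py w8; python3 - <<'E'
from h import *
im=cv2.imread("pics/w8.png");cv2.imwrite("pics/w8c.png",cv2.resize(im[30:215,340:530],None,fx=3.2,fy=3.2,interpolation=cv2.INTER_CUBIC))
E
```

```text
orange top a pct [128.4 128.7 132.4 133.5 134. ] b [-30.2  27. ] 146
-24 128.3 133.7
-16 128.7 134.0
-8 128.3 133.5
0 128.4 133.6
8 128.6 134.1
16 128.5 134.2
```

View pics/w8c.png

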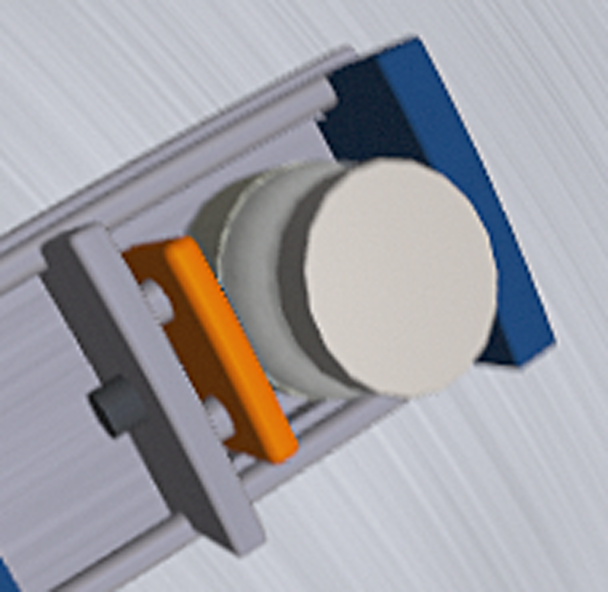

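Pad face is at 134 mm along the clamp, so the jaw is at ~42 mm. About 14 mm (1.75 rad) remains. That is more than the wrist has left, so I regrip.

drive_tool --series '[[0.4, [0, 0, 0], [0, 0, 0]], [0.4, [0, 0, 0], [0, 0, 0]], [0.4, [0, 0, 0], [0, 0, 0]], [0.4, [0, 0, 0], [0, 0, 0]], [0.4, [0, 0, 0], [0, 0, 0]]]'

```text
time_s: 16.35
ee_pos: [559.4, 165.6, 137.1]
ee_rot: [180.0, 0.0, -45.1]
force: [0.4, -0.3, -0.3]
gripper_width: 54.5
```

drive_tool --series '[[0.4, [0, 0, 0], [0, 0, -0.14]], [0.4, [0, 0, 0], [0, 0, -0.28]], [0.4, [0, 0, 0], [0, 0, -0.42]], [0.4, [0, 0, 0], [0, 0, -0.56]], [0.4, [0, 0, 0], [0, 0, -0.7]]]'

```text
time_s: 16.85
ee_pos: [559.5, 165.7, 137.2]
ee_rot: [180.0, 0.0, -4.6]
force: [0.3, 0.0, -0.4]
gripper_width: 55.0
```

drive_tool --series '[[0.4, [0, 0, 0], [0, 0, -0.14]], [0.4, [0, 0, 0], [0, 0, -0.28]], [0.4, [0, 0, 0], [0, 0, -0.42]], [0.4, [0, 0, 0], [0, 0, -0.56]], [0.4, [0, 0, 0], [0, 0, -0.7]]]'

```text
time_s: 17.35
ee_pos: [559.5, 165.7, 137.2]
ee_rot: [180.0, 0.0, 35.5]
force: [0.3, 0.3, 1.0]
gripper_width: 54.6
```

drive_tool --series '[[1, [0, 0, 0], [0, 0, 0]], [1, [0, 0, 0], [0, 0, 0]], [1, [0, 0, 0], [0, 0, 0]], [1, [0, 0, 0], [0, 0, 0]], [1, [0, 0, 0], [0, 0, 0]]]'

```text
time_s: 17.85
ee_pos: [559.9, 166.0, 137.3]
ee_rot: [180.0, -0.1, 35.1]
force: [1.7, 1.4, -0.7]
gripper_width: 27.5
```

```bash
python3 look.py 9
```

```text
[559.907732   166.00243375 137.32364566] [ 1.79988538e+02 -5.57766322e-02  3.50970051e+01] [ 15.4  22.4  95.1   0.   62.5 -19.7] [ 1.2  0.8 -0.4] [ 0.26 -0.41 -0.06] 26.980654553982582
```

View pics/w9.png

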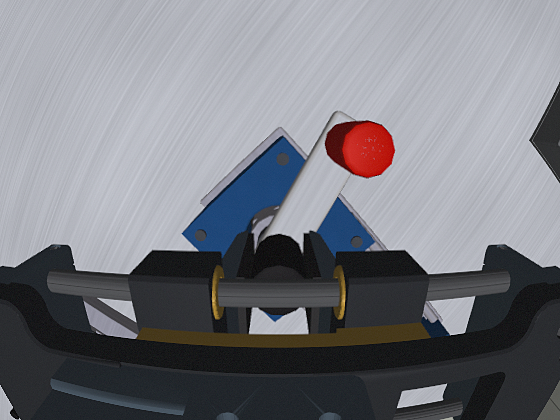

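drive_tool --series '[[1, [0, 0, 0], [0, 0, 0.12]], [1, [0, 0, 0], [0, 0, 0.24]], [1, [0, 0, 0], [0, 0, 0.36]], [1, [0, 0, 0], [0, 0, 0.48]], [1, [0, 0, 0], [0, 0, 0.6]]]'

```text
time_s: 18.45
ee_pos: [560.0, 166.1, 137.3]
ee_rot: [-180.0, -0.1, 0.5]
force: [1.4, 0.7, -1.4]
gripper_width: 27.0
```

drive_tool --series '[[1, [0, 0, 0], [0, 0, 0.12]], [1, [0, 0, 0], [0, 0, 0.24]], [1, [0, 0, 0], [0, 0, 0.36]], [1, [0, 0, 0], [0, 0, 0.48]], [1, [0, 0, 0], [0, 0, 0.6]]]'

```text
time_s: 18.95
ee_pos: [560.1, 166.1, 137.3]
ee_rot: [-179.9, -0.1, -33.9]
force: [1.3, 1.4, -1.2]
gripper_width: 27.3
```

```bash
python3 look.py 10; python3 padm.py w10
```

```text
[560.13008482 165.992149   137.3169078 ] [-1.79937896e+02 -5.35285723e-02 -3.36306392e+01] [15.4 22.4 95.1  0.  62.5 49. ] [ 2.7  0.5 -2. ] [ 0.22 -0.49 -0.  ] 27.318813200536656
orange top a pct [141.6 141.8 142.3 142.8 143. ] b [-30.1  24.8] 34
-16 141.9 142.6
```

View pics/w10.png

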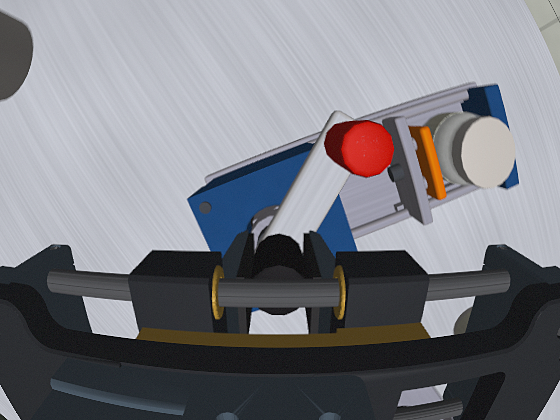

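drive_tool --series '[[1, [0, 0, 0], [0, 0, 0.1]], [1, [0, 0, 0], [0, 0, 0.2]], [1, [0, 0, 0], [0, 0, 0.3]], [1, [0, 0, 0], [0, 0, 0.4]], [1, [0, 0, 0], [0, 0, 0.4]]]'

```text
time_s: 19.55
ee_pos: [560.1, 165.9, 137.3]
ee_rot: [-179.9, -0.0, -56.4]
force: [2.7, 1.1, -2.6]
gripper_width: 27.0
```

```bash
sed -i 's/V>225/V>185/' padm.py; python3 look.py 11; for i in w8 w10 w11; do python3 padm.py $i; done; python3 - <<'E'
import cv2,numpy as np
im=cv2.imread("pics/w11.png");a=cv2.resize(im[70:245,360:540],None,fx=3.3,fy=3.3,interpolation=cv2.INTER_CUBIC);cv2.imwrite("pics/w11c.png",a)
E
```

```text
[560.12021492 165.9081832  137.35906863] [-1.79922136e+02 -2.64156511e-02 -5.63829917e+01] [15.4 22.4 95.1 -0.  62.5 71.8] [ 2.7  1.1 -1.7] [ 0.29 -0.69  0.04] 27.110371212900517
orange top a pct [126.3 126.8 130.1 133.4 134. ] b [-30.6  29.1] 681
-24 126.3 134.1
-16 126.3 134.0
-8 126.3 133.9
0 126.0 134.0
8 126.1 134.1
16 126.0 134.2
orange top a pct [135.6 136.3 139.4 142.6 143.3] b [-30.6  29.2] 603
-24 135.4 143.4
-16 135.3 143.3
-8 135.6 143.5
0 135.5 143.4
8 135.6 143.3
16 135.6 143.3
orange top a pct [135.2 135.9 139.  142.2 142.9] b [-30.2  30. ] 695
-24 135.3 143.0
-16 135.1 143.1
-8 135.1 143.1
0 135.1 143.2
8 135.0 142.9
16 134.9 142.9
```

View pics/w11.png

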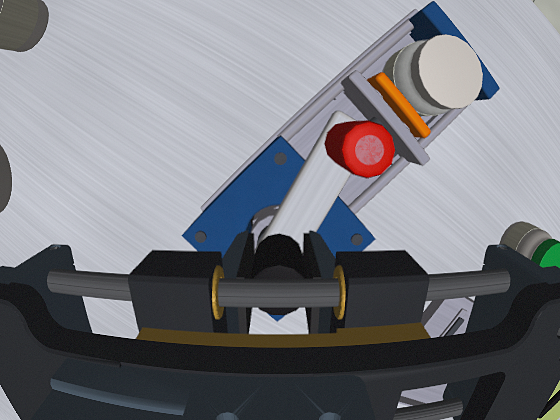

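View pics/w11c.png

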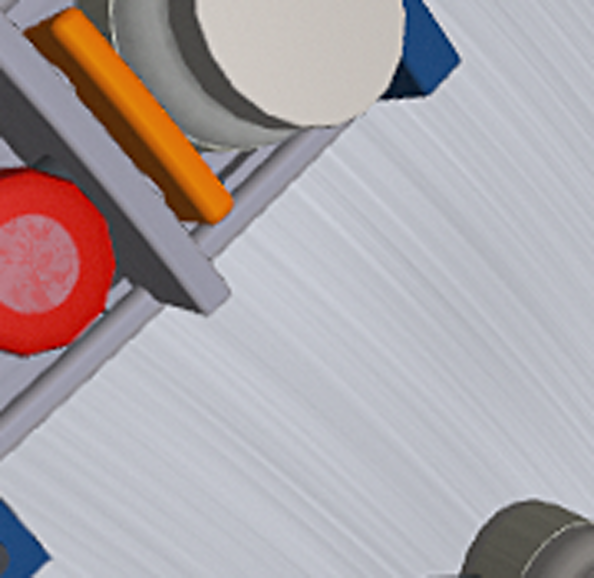

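The pad face has stopped moving (143.3 → 143.1), so it is against the jar. The angle sum puts the jaw at ~53.8 mm, so I turn a bit more.

drive_tool --series '[[1, [0, 0, 0], [0, 0, 0.07]], [1, [0, 0, 0], [0, 0, 0.14]], [1, [0, 0, 0], [0, 0, 0.21]], [1, [0, 0, 0], [0, 0, 0.27]], [1, [0, 0, 0], [0, 0, 0.27]]]'

```text
time_s: 20.15
ee_pos: [560.1, 165.9, 137.4]
ee_rot: [-179.9, -0.0, -71.9]
force: [4.3, 1.5, -1.2]
gripper_width: 27.5
```

```bash
python3 look.py 12; python3 padm.py w12; python3 - <<'E'
import cv2,numpy as np
im=cv2.imread("pics/w12.png");a=cv2.resize(im[0:200,320:520],None,fx=3,fy=3,interpolation=cv2.INTER_CUBIC);cv2.imwrite("pics/w12c.png",a)
im=cv2.imread("pics/w8.png");a=cv2.resize(im[30:230,340:540],None,fx=3,fy=3,interpolation=cv2.INTER_CUBIC);cv2.imwrite("pics/w8d.png",a)
E
```

```text
[560.08408648 165.84868422 137.34598663] [-1.79924509e+02 -1.21875781e-02 -7.18779666e+01] [15.4 22.4 95.1 -0.  62.5 87.3] [ 3.8  0.5 -1.6] [ 0.34 -0.84  0.18] 27.185538331578627
orange top a pct [135.2 135.8 138.9 142.1 142.7] b [-29.9  30.3] 742
-24 135.0 143.0
-16 135.0 142.9
-8 135.1 143.0
0 135.2 143.0
8 135.0 142.7
16 135.0 142.9
```

View pics/w12c.png

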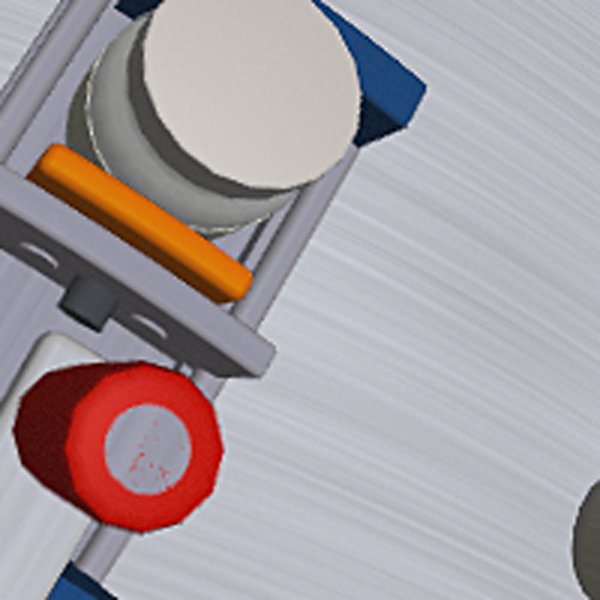

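View pics/w8d.png

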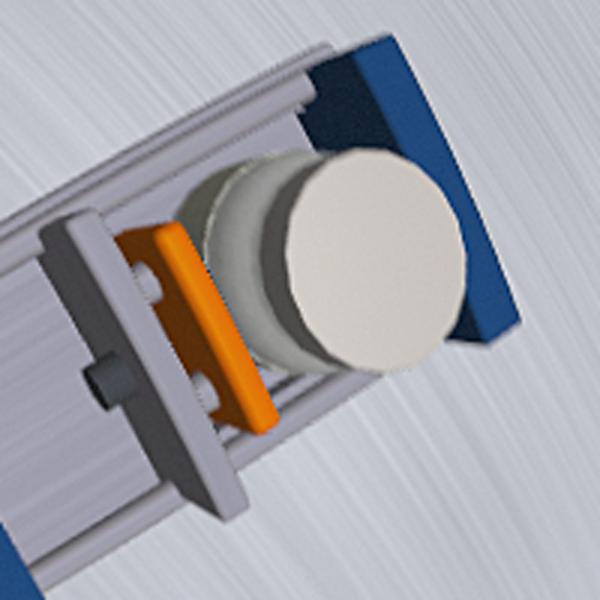

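```bash
python3 - <<'E'
from h import *
O=np.array([559.5,165.6]);th=np.radians(-12.7);u=np.array([np.cos(th),np.sin(th)]);v=np.array([-u[1],u[0]])
for n,ps in (("w8",[(422.3,198),(398,150),(376,105)]),("w12",[(411.7,116),(365,84.5),(320,56)])):
    f=pickle.load(open(n+".pkl","rb"))
    for z in (58,64,70): print(n,z,[((wonz(f,p,z)[:2]-O)@u).round(1) for p in ps],[((wonz(f,p,z)[:2]-O)@v).round(1) for p in ps])
E
```

```text
w8 58 [np.float64(114.2), np.float64(113.8), np.float64(115.8)] [np.float64(-48.2), np.float64(-1.4), np.float64(38.8)]
w8 64 [np.float64(112.4), np.float64(112.0), np.float64(114.0)] [np.float64(-45.6), np.float64(0.1), np.float64(39.3)]
w8 70 [np.float64(110.6), np.float64(110.2), np.float64(112.1)] [np.float64(-42.9), np.float64(1.6), np.float64(39.9)]
w12 58 [np.float64(129.7), np.float64(128.4), np.float64(128.2)] [np.float64(-47.1), np.float64(-1.3), np.float64(39.7)]
w12 64 [np.float64(128.1), np.float64(126.8), np.float64(126.6)] [np.float64(-45.1), np.float64(-0.4), np.float64(39.7)]
w12 70 [np.float64(126.5), np.float64(125.2), np.float64(125.1)] [np.float64(-43.0), np.float64(0.5), np.float64(39.6)]
```

Two independent measures agree: jaw travelled 14.4–14.9 mm since w8 and the pad face moved 8.9 mm, so the pad is in ~5.5–6 mm. I hold briefly, then lift off.

drive_tool --series '[[1, [0, 0, 0], [0, 0, 0]], [1, [0, 0, 0], [0, 0, 0]], [1, [0, 0, 0], [0, 0, 0]], [1, [0, 0, -1], [0, 0, 0]], [1, [0, 0, -2], [0, 0, 0]]]'

```text
time_s: 20.75
ee_pos: [559.6, 165.7, 137.5]
ee_rot: [180.0, -0.0, -72.0]
force: [7.3, 2.8, -15.4]
gripper_width: 27.0
```

drive_tool --series '[[1, [0, 0, -2], [0, 0, 0]], [1, [0, 0, -5], [0, 0, 0]], [1, [0, 0, -8], [0, 0, 0]], [1, [0, 0, -11], [0, 0, 0]], [1, [0, 0, -14], [0, 0, 0]]]'

```text
time_s: 21.25
ee_pos: [559.4, 165.7, 150.9]
ee_rot: [179.9, -0.0, -72.0]
force: [7.3, 0.9, -12.8]
gripper_width: 27.4
```

```bash
python3 look.py 13; python3 padm.py w13
```

```text
[559.53111883 165.69745573 151.58329988] [ 1.79938661e+02 -9.79890172e-04 -7.20171398e+01] [15.4 21.7 93.9 -0.  64.4 87.4] [  6.1   2.5 -10.5] [ 0.52 -1.52  0.08] 27.08849998053999
orange top a pct [135.1 135.8 138.9 142.1 142.7] b [-29.9  30.2] 676
-24 135.1 143.0
-16 135.1 142.8
-8 135.0 142.9
0 135.0 142.9
8 134.9 142.9
16 134.9 142.6
```

View pics/w13.png

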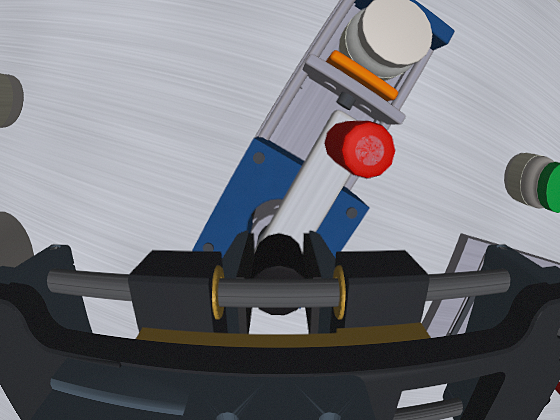

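View pics/s13c.png

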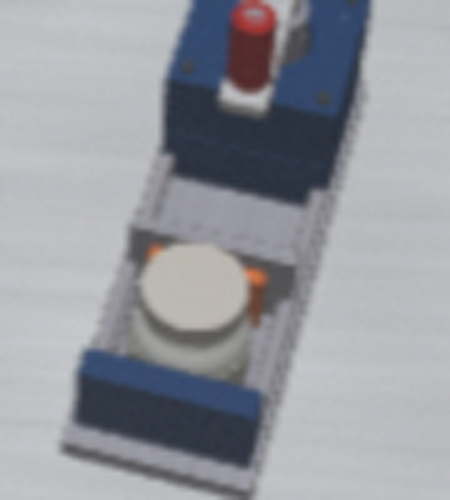

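drive_tool --series '[[1, [0, -0.5, -3], [0, 0, 0]], [1, [0, -0.5, -6], [0, 0, 0]], [1, [0, -0.5, -9], [0, 0, 0]], [1, [0, -0.5, -12], [0, 0, 0]], [1, [0, -0.5, -15], [0, 0, 0]]]'

```text
time_s: 21.85
ee_pos: [558.2, 165.3, 167.3]
ee_rot: [179.7, 0.0, -72.0]
force: [0.6, 0.5, -5.1]
gripper_width: 27.1
```

drive_tool --series '[[1, [0, 0, -3], [0, 0, 0]], [1, [0, 0, -8], [0, 0, 0]], [1, [0, 0, -14], [0, 0, 0]], [1, [0, 0, -20], [0, 0, 0]], [1, [0, 0, -24], [0, 0, 0]]]'

```text
time_s: 22.35
ee_pos: [559.9, 165.9, 193.1]
ee_rot: [-180.0, -0.0, -72.0]
force: [0.1, 0.4, -4.1]
gripper_width: 27.4
```

drive_tool --series '[[1, [0, 0, -5], [0, 0, 0]], [1, [0, 0, -15], [0, 0, 0]], [1, [0, 0, -30], [0, 0, 0]], [1, [0, 0, -40], [0, 0, 0]], [1, [0, 0, -45], [0, 0, 0]]]'

```text
time_s: 22.85
ee_pos: [560.5, 166.1, 238.9]
ee_rot: [-179.9, -0.0, -72.0]
force: [-0.2, 0.5, -4.2]
gripper_width: 27.2
```

```bash
python3 look.py 14; python3 padm.py w14
```

```text
[560.36658247 166.03550862 238.2075249 ] [-1.79899045e+02 -9.00105930e-03 -7.20185691e+01] [15.4 18.3 86.1 -0.  75.5 87.4] [ 1.2 -0.1 -4.5] [ 0.    0.06 -0.01] 26.94972487892809
orange top a pct [135.  135.6 138.7 141.6 142.2] b [-29.3  29.8] 379
-24 135.2 142.5
-16 134.9 142.5
-8 135.0 142.3
0 134.8 142.4
8 134.9 142.2
16 134.9 142.2
```

View pics/w14.png

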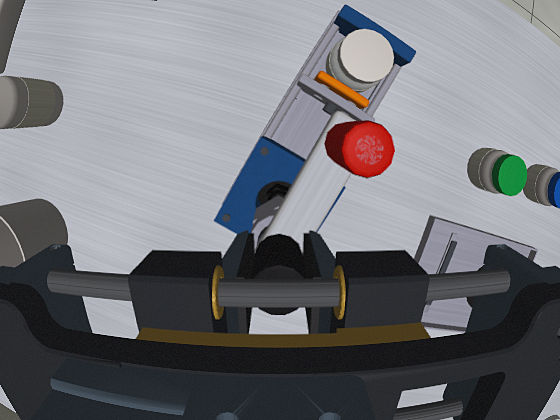

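drive_tool --series '[[1, [30, 14, 0], [0, 0, 0]], [1, [70, 32, 0], [0, 0, 0]], [1, [115, 53, 0], [0, 0, 0]], [1, [160, 73, 0], [0, 0, 0]], [1, [200, 92, 0], [0, 0, 0]]]'

```text
time_s: 23.45
ee_pos: [533.3, -54.8, 236.6]
ee_rot: [179.9, -0.0, -72.0]
force: [1.5, -1.0, -4.5]
gripper_width: 27.3
```

drive_tool --series '[[1, [40, 18, 0], [0, 0, 0]], [1, [80, 37, 0], [0, 0, 0]], [1, [115, 53, 0], [0, 0, 0]], [1, [140, 64, 0], [0, 0, 0]], [1, [148, 68, 0], [0, 0, 0]]]'

```text
time_s: 23.95
ee_pos: [514.4, -217.2, 236.5]
ee_rot: [179.9, -0.0, -72.2]
force: [0.6, 0.1, -4.5]
gripper_width: 27.2
```

drive_tool --series '[[1, [0, 0, 20], [0, 0, 0]], [1, [0, 0, 50], [0, 0, 0]], [1, [0, 0, 80], [0, 0, 0]], [1, [0, 0, 105], [0, 0, 0]], [1, [0, 0, 120], [0, 0, 0]]]'

```text
time_s: 24.45
ee_pos: [513.8, -212.9, 114.6]
ee_rot: [179.8, 0.2, -72.0]
force: [0.2, -0.8, -3.6]
gripper_width: 27.0
```

```bash
python3 look.py 15; python3 - <<'E'
import cv2
im=cv2.imread("pics/s15.png")[150:290,140:280];cv2.imwrite("pics/s15d.png",cv2.resize(im,(600,600),interpolation=cv2.INTER_CUBIC))
E
```

```text
[ 513.31037971 -212.77929111  114.50268377] [179.72053565   0.2789522  -71.98430724] [-23.7  21.5 100.3   0.   58.6  48.3] [-0.4  0.1 -3.4] [ 0.02  0.02 -0.03] 27.110435420224363
```

View pics/w15.png

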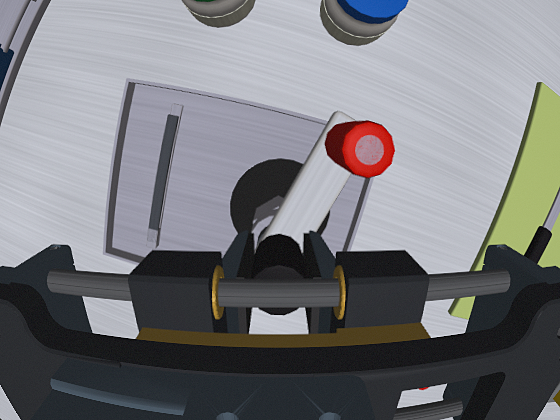

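View pics/s15d.png

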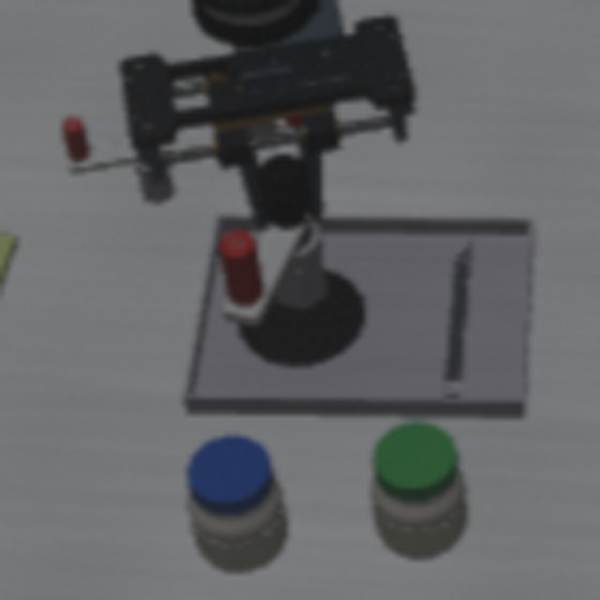

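drive_tool --series '[[1, [1.7, -2, 5], [0, 0, 0]], [1, [1.7, -2, 10], [0, 0, 0]], [1, [1.7, -2, 15], [0, 0, 0]], [1, [1.7, -2, 19], [0, 0, 0]], [1, [1.7, -2, 22], [0, 0, 0]]]'

```text
time_s: 25.05
ee_pos: [517.6, -215.5, 95.1]
ee_rot: [-180.0, -0.0, -72.0]
force: [-0.3, -1.1, -4.2]
gripper_width: 27.6
```

drive_tool --series '[[1, [0, 0, 0.6], [0, 0, 0]], [1, [0, 0, 1.2], [0, 0, 0]], [1, [0, 0, 1.8], [0, 0, 0]], [1, [0, 0, 2.3], [0, 0, 0]], [1, [0, 0, 2.3], [0, 0, 0]]]'

```text
time_s: 25.55
ee_pos: [517.7, -215.5, 93.0]
ee_rot: [-180.0, -0.0, -72.0]
force: [0.3, -0.6, -4.2]
gripper_width: 27.2
```

drive_tool --series '[[1, [0, 0, 0.7], [0, 0, 0]], [1, [0, 0, 1.4], [0, 0, 0]], [1, [0, 0, 2.1], [0, 0, 0]], [1, [0, 0, 2.6], [0, 0, 0]], [1, [0, 0, 2.6], [0, 0, 0]]]'

```text
time_s: 26.05
ee_pos: [517.6, -215.4, 90.3]
ee_rot: [180.0, 0.0, -72.0]
force: [-0.1, -0.3, -4.6]
gripper_width: 27.3
```

drive_tool --series '[[1, [0, 0, 0.4], [0, 0, 0]], [1, [0, 0, 0.8], [0, 0, 0]], [1, [0, 0, 1.2], [0, 0, 0]], [1, [0, 0, 1.2], [0, 0, 0]], [1, [0, 0, 1.2], [0, 0, 0]]]'

```text
time_s: 26.55
ee_pos: [517.7, -215.5, 89.3]
ee_rot: [-180.0, -0.0, -72.0]
force: [0.1, -0.1, -3.0]
gripper_width: 27.4
```

drive_tool --series '[[1, [0, 0, 0.3], [0, 0, 0]], [1, [0, 0, 0.5], [0, 0, 0]], [1, [0, 0, 0.5], [0, 0, 0]], [1, [0, 0, 0.5], [0, 0, 0]], [1, [0, 0, 0.5], [0, 0, 0]]]'

```text
time_s: 27.05
ee_pos: [517.8, -215.6, 89.3]
ee_rot: [-180.0, -0.0, -72.0]
force: [-2.3, 0.5, 5.3]
gripper_width: 27.1
```

drive_tool --series '[[1, [0, 0, -0.4], [0, 0, 0]], [0, [0, 0, -0.4], [0, 0, 0]], [0, [0, 0, -0.4], [0, 0, 0]], [0, [0, 0, -0.4], [0, 0, 0]], [0, [0, 0, -0.4], [0, 0, 0]]]'

```text
time_s: 27.55
ee_pos: [517.8, -215.6, 89.0]
ee_rot: [-180.0, -0.0, -72.0]
force: [0.5, 0.2, 0.5]
gripper_width: 56.2
```

drive_tool --series '[[0, [0, 0, 0], [0, 0, 0]], [0, [0, 0, 0], [0, 0, 0]], [0, [0, 0, 0], [0, 0, 0]], [0, [0, 0, 0], [0, 0, 0]], [0, [0, 0, -5], [0, 0, 0]]]'

```text
time_s: 28.05
ee_pos: [517.2, -215.3, 93.7]
ee_rot: [179.9, 0.1, -72.0]
force: [0.5, -0.0, 0.5]
gripper_width: 91.0
```

drive_tool --series '[[0, [0, 0, -15], [0, 0, 0]], [0, [0, 0, -35], [0, 0, 0]], [0, [0, 0, -70], [0, 0, 0]], [0, [0, 0, -110], [0, 0, 0]], [0, [0, 0, -140], [0, 0, 0]]]'

```text
time_s: 28.55
ee_pos: [518.1, -215.7, 237.0]
ee_rot: [-179.9, -0.1, -72.0]
force: [-0.0, 0.6, 0.9]
gripper_width: 91.0
```

drive_tool --series '[[0, [0, 40, 0], [0, 0, 0]], [0, [0, 80, 0], [0, 0, 0]], [0, [0, 100, 0], [0, 0, 0]], [0, [0, 100, 0], [0, 0, 0]], [0, [0, 100, 0], [0, 0, 0]]]'

```text
time_s: 29.05
ee_pos: [423.0, -246.5, 234.7]
ee_rot: [-179.9, -0.1, -72.1]
force: [-0.1, 0.3, 0.2]
gripper_width: 91.2
```

```bash
python3 look.py 16; python3 -c "
from h import *
snap('top','t16');im=cv2.imread('pics/s16.png')[150:320,140:380];cv2.imwrite('pics/s16d.png',np.clip(cv2.resize(im,None,fx=3.3,fy=3.3,interpolation=cv2.INTER_CUBIC)*1.5,0,255).astype(np.uint8))
im=cv2.imread('pics/t16.png')[140:290,205:405];cv2.imwrite('pics/t16d.png',np.clip(cv2.resize(im,None,fx=4,fy=4,interpolation=cv2.INTER_CUBIC)*1.5,0,255).astype(np.uint8))"
```

```text
[ 423.55239434 -246.23702106  234.25760795] [-1.79953242e+02 -2.56397209e-02 -7.19918915e+01] [-31.5   9.8  98.3   0.   71.9  40.5] [ 0.2 -0.4  0.1] [ 0.   -0.07 -0.  ] 91.00042680626758
```

View pics/s16d.png

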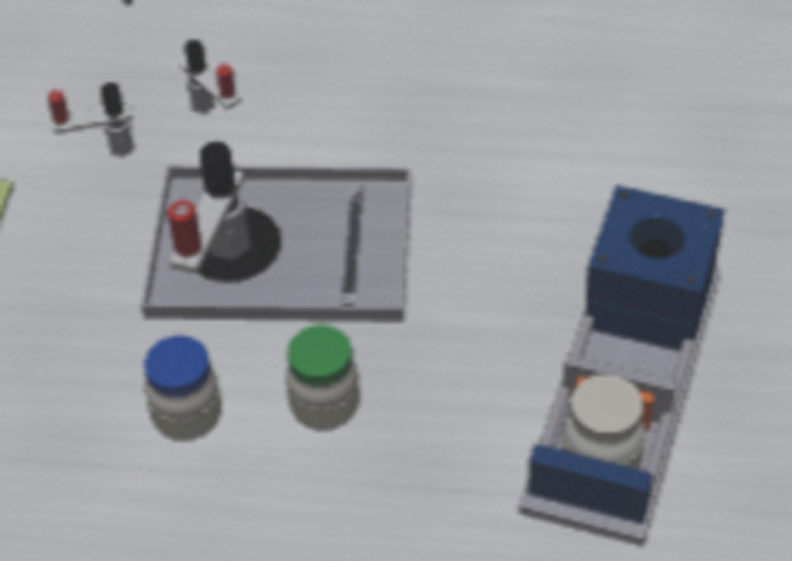

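View pics/t16d.png

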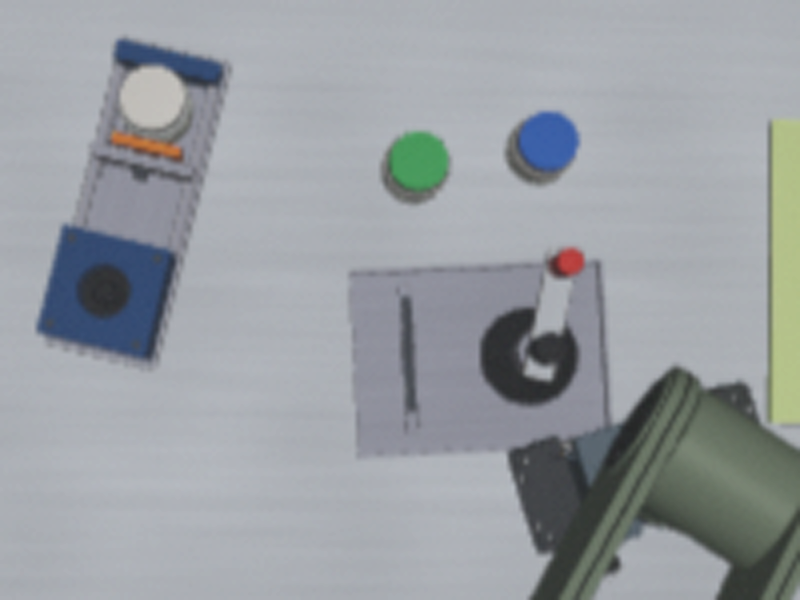

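View pics/w16.png

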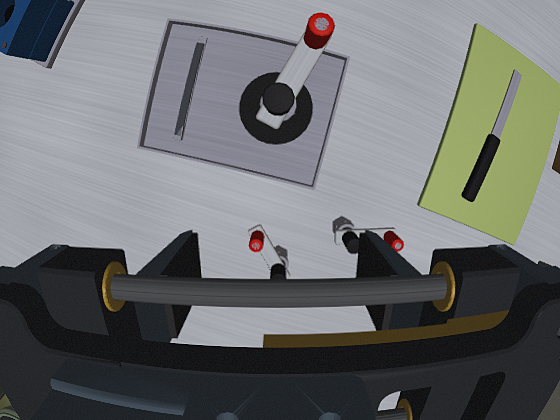

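The crank stands upright and central on the rest, with its hub at the same top-view pixel as at the start (~(342,227)). The jar is against the stop with the pad pushed in, and nothing else has moved. Handing in.

```bash
python3 -c "
from workcell import env
print(env.job_done())"
```

```text
the job is handed in; nothing more can be done
None
```

The jar is clamped and the crank is back on its rubber rest. I handed the job in at about 29 s. The system gave no verdict, so what follows rests on my own checks.

- **Seating:** I gripped the crank by its hub, lowered it into the well until it touched the hex top with about 8 N, and turned it clockwise until it engaged. It then went down to the floor at TCP z 138, as calculated.
- **Cranking:** I turned it clockwise through about 4.9 rad in two grips of the hub. It had to be regripped once because the wrist ran out of range.
- **Pad depth:** two estimates agreed. The camera measurement gave about 5.5 mm and the turning angle about 6.0 mm, against the 6 mm wanted. The pad face was still in place after the lift.
- **Lift-off:** the crank pulled stiffly at first (about 11 N above its weight). I eased it with a 0.5 mm sideways shift and it came free without slipping in the grip.
- **Final state:** the last pictures show the crank upright on the rest, about 3 mm from its measured centre. The jar is standing at the stop, the bystanders look unmoved, and the open hand is clear of everything.

Small disagreements: the cameras differed by up to about 3 mm on the well centre and about 9 mm on the rest centre. I used the close wrist views for those. The pad face read about 1 mm further along than the given sizes allow.

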